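# Load a well block under the dispenser manifold

## Task

Load the dispenser: line up the white 96-well block that stands on edge in front of it with the channel and tip it over onto the base plate, so that it lies flat with its wells up; then push it between the guides, under the low manifold, until it is fully home against the end stop. Then swing the steel latch fully across behind the block and let go. Do not knock the manifold, and leave the other things on the bench where they are.

Things in the scene. Friction and masses are not known exactly. Their poses are not given: they have to be found in the camera images.
- well_block: White block of 96 square wells, 128x86x30 mm, 0.1-0.16 kg, loose. Starts on the bench standing on a 128x30 mm side, 86 mm tall, wells facing the robot. Origin: centre of that side; z along the 86 mm, y along the 128 mm, x through the thickness (wells at -15 mm, back at +15 mm). Lying wells up on the dispenser, x points down, z along the channel, the origin is mid rear side (nearest the robot).
- dispenser: Bench dispenser, fixed. Origin on the bench under the middle of its base plate's front edge; x along the channel away from the robot, y left, z up. Aluminium plate 200 mm wide, 10 mm thick; its front edge (x=0) is a plain 10 mm step that a pushed block's foot meets and tips over. Plate is clear for x=0-74 mm. White pump housing behind, x=251-297 mm, 82 mm high.
- home (a point): Where the block's origin lies when the block is fully home: dispenser x=147, y=0, z=25 mm; axes as the dispenser. Grey guides: flared lead-in from x=74 (inner faces y=+-79) to x=126 mm (y=+-65.5), then straight, 131 mm apart; end stop face at x=233. Guides and stop rise 14 mm above the plate. A home block shows 25 mm in front of the manifold bar.
- manifold: Fixed low bridge of the dispenser: white bar, dispenser x=172-208 mm, 190 mm across, 12 short nozzles beneath. Origin: middle of its underside, z=50.5 mm, at dispenser x=190; same axes. Nozzle tips are 44 mm above the bench, 34 above the plate: a flat block passes with 4 mm spare. Bar top z=70.5, inlet stub to 80 mm; posts at x=190, y=+-84 mm reach 81 mm.
- latch (a joint): Flat steel swing latch, vertical pivot on the left guide, light friction, stays where left. Counter-clockwise from above: 0 = bar points back and 45 deg outward (left) of the dispenser's -x, 0.785 straight back, 2.356 (end stop) straight across to the right, close behind the home block. Starts at 0-0.45 rad. Bar 12 mm wide, 24.5-31.5 mm above the bench. A block not home keeps it from closing.
- latch_knob (a point): Middle of the black upright round knob on the latch bar, 14 mm diameter, from 31.5 to 55.5 mm above the bench (this point 43.5 mm), 52 mm from the pivot axis.
- latch_pivot (a point): Point on the latch's vertical pivot axis, 43.5 mm above the bench, at dispenser x=139, y=82 mm.
- tip_box_d: Bystander: pipette tip box with black base and clear lid, 97 x 130 x 107 mm, to the right of the dispenser. Origin: centre of its underside.
- petri_dish_1: Bystander: petri dish, 92 mm diameter, 15 mm high, to the left. Origin: centre of its underside.
- bench_timer: Bystander: small white timer on a prop, 39 x 74 x 59 mm, to the left. Origin: centre of its underside.
Not all that is in view belongs to the job. Several things look just like the well_block: the one meant starts nearest to the robot's base.

How it is judged:
By the outcome, as a careful person would: the job done as asked, in the order asked, and still so for the second after the job is handed in, with the robot touching nothing.
It also fails if it takes over 67 s, if anything falls off the work surface, if the arm or the gripper's body presses on something with over 40 N, if the wrist force passes 120 N, or if a joint passes its speed limit or range.

## Robot

A 6-joint arm with a two-finger parallel gripper is mounted at the origin on a cart in front of the work surface, level with it; the furniture and walls round the work are solid. World frame = base frame: x ahead of the robot, y to its left, z up, the work surface at z = 0. Lengths are in m, angles in rad, forces in N, time in s.
With the tool pointing down it reaches from about 0.35 to 0.975 m from the base axis. Payload 17.4 kg.
Tool frame: the origin (TCP) lies between the finger pads; the fingertips stand 17 mm ahead of it and the grasp point (between the pads) lies 2 mm behind it; z points along the fingers, y is the line along which they close (so a half turn about z gives the same grasp; the last joint's range is limited). The gripper opens to 85 mm and grips with 20 to 120 N. Pads are 22 mm wide; open, the fingers measure 114 mm over their backs; the gripper's body (76 mm by 85 mm) begins 54 mm behind the grasp point. The pads swing forward as they close: fully open they stand 13 mm farther back than shut.
Start: joints at [-1.208, 0.116, 1.442, -0, 1.584, -0.038], TCP at [0.263, -0.622, 0.248] pointing down, gripper open.
Joint ranges: [-2.83, 2.83], [-0.83, 2.19], [0.07, 2.5], [-1.14, 4.28], [0.01, 3], [-2.97, 2.97]. Speed limits (rad/s): [1.89, 1.89, 2.22, 3.14, 3.14, 3.14].

## Interface

Orientations are given as [roll, pitch, yaw] about the fixed x, y, z axes, in that order (R = Rz(yaw) Ry(pitch) Rx(roll)).
In Python, from plant import r gives the robot as it stands.
- The arm moves only by the tool move_arm, never from a script. Its argument "plan" is a list of rows, each a list of 4 numbers: the shift along the world's x, y, z in m, then the turn about the world's z in degrees. A call has exactly 5 rows; each row shifts and turns the commanded pose from where the row before left it; what a row does not reach is not made up. A row lasts 1/10 s, in which the tool goes at most 50 mm and 8.59 degrees, less where a joint would pass 70% of its speed; a pose out of reach is approached as far as the arm can. A call is refused whole if a number of a shift passes 0.05 or a number of a turn 8.59, either way. A call with a gripper value outside its range is refused whole. "grip" is the finger opening in m, from 0 to 0.0854, set as the call begins (left out, the last holds). The fingers move at their own pace and stop on an object; "squeeze" is the grip in N (left out, the last holds). Time passes only in rows, so rows that do not move let the fingers close, or fill a call up. It gives the time, the measured TCP pose, the force, the opening and the grip force at its end, in the units of the state.
- r.read_state(): the state, without advancing time (a new reading comes with each control period).
- r.read_camera(name): name is "side" or "top" or "wrist"; returns (picture, depth): 480x640x3 uint8, blue, green, red; 480x640 float32, m along the optical axis (not along the pixel's ray), 0 where there is no reading.
- r.calibration(name): a dict with "fx", "fy", "cx", "cy" (pixels), "R" (3x3) and "t" (3): a world point X has camera coordinates R X + t; the wrist camera has in their place "mount" (4x4, takes a point from camera to tool coordinates, whose origin is the TCP and whose axes are the flange's). Camera axes: x right, y down, z forward; pixel columns grow to the right and rows downward; lengths in m; the calibration is good to about 2 mm. A picture is of the moment at which its call begins: read the wrist's pose just before it. calibration takes no time and is no camera call.
- r.close_job(): hands the job in; it is judged then, once.
Trained networks look in the newest picture that a camera, given by its name, has taken for a name from the list of things; names that differ only in an ending like _2 or _b are one class to them, and where a whole thing is asked for, a point or a joint stands for the part that bears it (a point fixed in the world has none). Each returns a list of dicts, best first, with "p" (0 to 1); they miss things now and then, are a little off and sometimes report something else, mostly with a low value. They report only what shows in the picture. A call takes as long as a camera call. They do not tell look-alikes from the thing itself.
- r.masks_of(name, camera): "region" (480x640 bool, what is visible of it) and "box" ([left, top, right, bottom] in pixels, round what is visible of it).
- r.landmark_of(name, camera): "pixel" ([column, row] in pixels: a listed point, or the origin of a listed thing).
The state is a dict: "clock": time; "joints": joint angles; "joint_velocities": joint speeds; "joint_torque": joint torques, N m; "tool_pos": TCP position; "tool_rot": TCP orientation; "wrist_force": force on the tool from outside, world axes, zero at the start; "moment": the same for the moment, N m; "finger_gap": finger opening in m; "gripper_force": force on a finger pad.
Only numpy, scipy, OpenCV 4.12 (cv2) and the standard library are available. Lean on these libraries where they do the work, as an engineer would, in place of code of your own. Each camera call takes 0.05 s, during which the arm holds its last target. There are 200 camera calls.

## Working session

There is one attempt and no reset: what is moved stays moved. The work goes in short steps, Python scripts to look and compute and a tool call to move; the robot and the scene stay as the last step left them, time stands still between calls to the robot, and variables do not carry over. Pictures are saved under pics/ and viewed, at most 10 in all, crops included, and the job is handed in when it is done.

Besides the shell and the picture viewer there is one more tool, called after "Emit:" as a command line: name --pt "numbers of a row" for each row, then --argument value for the rest. move_arm: Moves the arm, as the interface text tells. Its arguments: {"type":"object","properties":{"plan":{"type":"array"},"grip":{"type":"number"},"squeeze":{"type":"number"}},"required":["plan"]}

```bash
ls; mkdir -p pics; cat > h.py <<'E'
import numpy as np, cv2
from plant import r
def world(cam,px,d,cal=None):
    c=r.calibration(cam); p=np.array([(px[0]-c['cx'])/c['fx']*d,(px[1]-c['cy'])/c['fy']*d,d])
    return np.array(c['R']).T@(p-np.array(c['t']))
def proj(cam,X):
    c=r.calibration(cam); p=np.array(c['R'])@np.array(X)+np.array(c['t'])
    return [c['fx']*p[0]/p[2]+c['cx'],c['fy']*p[1]/p[2]+c['cy']]
def ray(cam,px):
    c=r.calibration(cam); R=np.array(c['R']); o=-R.T@np.array(c['t'])
    d=R.T@np.array([(px[0]-c['cx'])/c['fx'],(px[1]-c['cy'])/c['fy'],1]); return o,d
def onz(cam,px,z):
    o,d=ray(cam,px); return o+d*(z-o[2])/d[2]
def cloud(cam,dep):
    c=r.calibration(cam); v,u=np.mgrid[:480,:640]
    P=np.stack([(u-c['cx'])/c['fx']*dep,(v-c['cy'])/c['fy']*dep,dep],-1)
    return (P-np.array(c['t']))@np.array(c['R'])
E
python3 - <<'E'
from h import *
np.set_printoptions(precision=3,suppress=True)
for n in ['side','top']:
    im,d=r.read_camera(n); cv2.imwrite(f'pics/{n}0.png',im); np.savez(f'{n}0.npz',im=im,d=d)
    o,_=ray(n,(320,240)); print(n,'cam at',o)
    for t in ['well_block','dispenser','home','manifold','latch','latch_knob','latch_pivot','tip_box_d','petri_dish_1','bench_timer']:
        for k in r.landmark_of(t,n)[:5]:
            print(t,round(k['p'],2),np.round(k['pixel'],1),end=' ')
            u,v=np.int32(k['pixel']);
            if 0<=u<640 and 0<=v<480: print(world(n,k['pixel'],d[v,u]), onz(n,k['pixel'],0))
            else: print()
print(r.read_state()['clock'])
E
```

```text
pics
side cam at [0.576 0.962 0.72 ]
well_block 0.8 [355.7 261.3] [0.458 0.017 0.039] [ 0.451 -0.037  0.   ]
well_block 0.58 [400.2 387.9] [0.408 0.372 0.032] [0.4   0.344 0.   ]
well_block 0.57 [314.6 314. ] [0.551 0.174 0.02 ] [0.55  0.152 0.   ]
dispenser 0.62 [335.  252.2] [ 0.5  -0.06  0.01] [ 0.499 -0.073  0.   ]
home 0.58 [276.5 240.8] [ 0.642 -0.105  0.009] [ 0.643 -0.119  0.   ]
manifold 0.81 [263.1 224.7] [ 0.672 -0.083  0.069] [ 0.682 -0.194  0.   ]Traceback (most recent call last):
  File "<stdin>", line 7, in <module>
ValueError: it knows: bench_timer, dispenser, home, latch_knob, latch_pivot, manifold, petri_dish, tip_box, well_block
```

```bash
python3 - <<'E'
from h import *
np.set_printoptions(precision=3,suppress=True)
for n in ['side','top']:
    im,d=r.read_camera(n); cv2.imwrite(f'pics/{n}0.png',im); np.savez(f'{n}0.npz',im=im,d=d)
    o,_=ray(n,(320,240)); print(n,'cam at',o)
    for t in ['well_block','dispenser','home','manifold','latch_knob','latch_pivot','tip_box','petri_dish','bench_timer']:
        for k in r.landmark_of(t,n)[:5]:
            print(t,round(k['p'],2),np.round(k['pixel'],1),end=' ')
            u,v=np.int32(k['pixel']);
            if 0<=u<640 and 0<=v<480: print(world(n,k['pixel'],d[v,u]), onz(n,k['pixel'],0))
            else: print()
print(r.read_state()['clock'])
E
```

```text
side cam at [0.576 0.962 0.72 ]
well_block 0.69 [357.7 260.9] [0.453 0.017 0.04 ] [ 0.446 -0.039  0.   ]
well_block 0.62 [318.4 316.7] [0.543 0.179 0.017] [0.543 0.16  0.   ]
well_block 0.56 [399.3 387. ] [0.409 0.367 0.029] [0.402 0.342 0.   ]
well_block 0.46 [307.5 187.4] [ 0.567 -0.335  0.038] [ 0.567 -0.407  0.   ]
dispenser 0.97 [335.6 250.7] [ 0.498 -0.065  0.01 ] [ 0.497 -0.08   0.   ]
home 0.74 [275.7 240.8] [ 0.644 -0.102  0.011] [ 0.645 -0.119  0.   ]
manifold 0.72 [258.7 226.5] [ 0.681 -0.07   0.072] [ 0.693 -0.185  0.   ]
manifold 0.25 [356.7 261.1] [0.455 0.014 0.037] [ 0.449 -0.038  0.   ]
latch_pivot 0.96 [274.8 252.8] [ 0.644 -0.052  0.01 ] [ 0.645 -0.067  0.   ]
latch_pivot 0.62 [275.6 239.8] [ 0.645 -0.108  0.01 ] [ 0.646 -0.124  0.   ]
tip_box 0.69 [305.6 186.7] [ 0.573 -0.329  0.043] [ 0.572 -0.411  0.   ]
petri_dish 0.65 [309.7 410.5] [0.561 0.407 0.015] [0.561 0.395 0.   ]
petri_dish 0.39 [273.7 241.2] [ 0.649 -0.098  0.013] [ 0.65  -0.117  0.   ]
petri_dish 0.38 [291.7 259.6] [0.601 0.033 0.053] [ 0.603 -0.04   0.   ]
bench_timer 0.75 [234.2 393.3] [0.687 0.383
[... 298 characters left out ...]
57.1] [ 0.486 -0.061 -0.005] [ 0.486 -0.061  0.   ]
home 0.7 [345.3 209.7] [ 0.63  -0.084  0.005] [ 0.631 -0.085  0.   ]
manifold 0.67 [348.4 190.8] [ 0.678 -0.087  0.081] [ 0.688 -0.093  0.   ]
latch_knob 0.46 [305.2 218.1] [0.601 0.036 0.008] [0.602 0.036 0.   ]
latch_pivot 0.89 [312.2 206.9] [0.635 0.016 0.015] [0.637 0.016 0.   ]
latch_pivot 0.23 [201.4 188.9] [0.679 0.348 0.025] [0.683 0.353 0.   ]
tip_box 0.74 [449.1 229.5] [ 0.573 -0.372  0.106] [ 0.579 -0.401  0.   ]
petri_dish 0.87 [185.7 228.8] [0.56  0.393 0.015] [0.56  0.397 0.   ]
petri_dish 0.4 [336.9 257.7] [ 0.484 -0.063 -0.005] [ 0.485 -0.063  0.   ]
bench_timer 0.54 [197.3 190. ] [0.672 0.354 0.052] [0.679 0.366 0.   ]
1.25
```

View pics/top0.png

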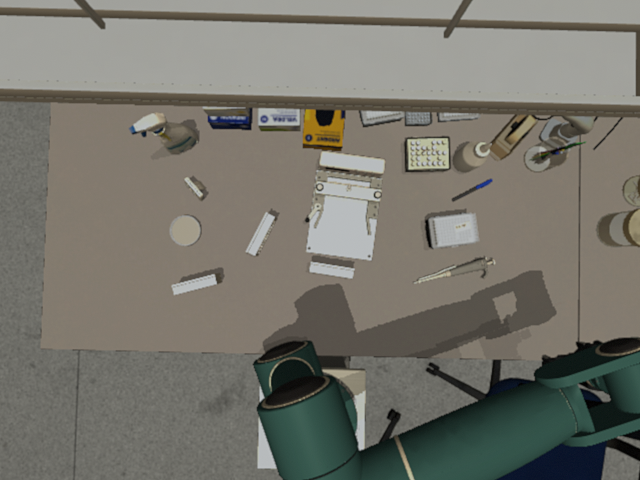

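View pics/side0.png

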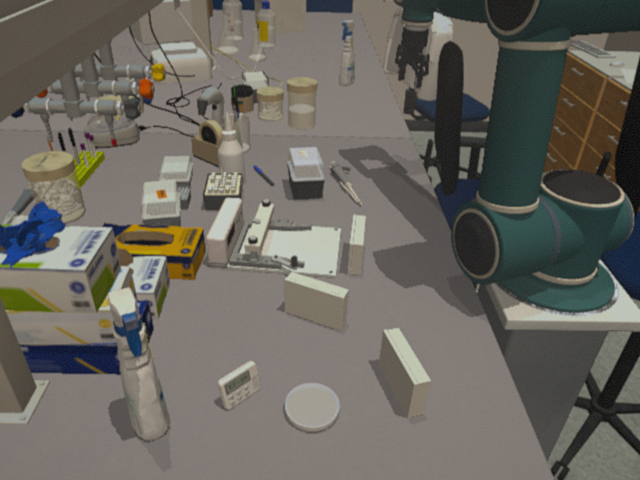

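Three look-alike blocks show in the top view: (332,269), (262,232) and (197,283). The first stands in front of the dispenser and is nearest the base (0.45 m, against 0.52 m and 0.56 m), so it is the one meant. Next I fit it and the dispenser, and confirm the choice in a crop.

```bash
python3 - <<'E'
from h import *
np.set_printoptions(precision=4,suppress=True)
D={n:np.load(f'{n}0.npz') for n in ['side','top']}
im=D['top']['im']; cv2.imwrite('pics/crop.png',cv2.resize(im[140:300,240:400],None,fx=3.7,fy=3.7,interpolation=cv2.INTER_CUBIC))
for n in D:
    C=cloud(n,D[n]['d']); print(n,'f',r.calibration(n)['fx'],'bench z',np.median(C[(abs(C[...,0]-.4)<.03)&(abs(C[...,1]-.12)<.04)][:,2]))
    x,y,z=C[...,0],C[...,1],C[...,2]
    # block top
    for (cx,cy) in [(.452,-.037),(.54,.155),(.40,.335)]:
        m=(np.hypot(x-cx,y-cy)<.09)&(z>.075)&(z<.1)&(x<(.49 if cx==.452 else 1)) ; 
        p=C[m]; rc=cv2.minAreaRect(p[:,:2].astype(np.float32)); print(n,'block top',m.sum(),p.mean(0),rc)
    if n=='top':
        for nm,z0,z1,xr in [('plate',.003,.018,(.47,.75)),('bar',.06,.076,(.6,.73)),('housing',.076,.1,(.7,.83))]:
            m=(z>z0)&(z<z1)&(x>xr[0])&(x<xr[1])&(abs(y+.08)<.14); p=C[m]; print(nm,m.sum(),p.mean(0),cv2.minAreaRect(p[:,:2].astype(np.float32)))
        for a in np.arange(.44,.84,.03):
            print(round(a,2),[round(float(np.median(z[(abs(x-a)<.008)&(abs(y-b)<.008)])),3) for b in np.arange(.06,-.24,-.02)])
E
```

```text
side f 519.1649727344056 bench z 0.00110148805580671
side block top 437 [ 0.4533 -0.0366  0.0859] ((0.45213913917541504, -0.04455440491437912), (0.13088782131671906, 0.029890524223446846), 82.48971557617188)
side block top 896 [0.5494 0.1658 0.0844] ((0.5501452684402466, 0.16147996485233307), (0.035930950194597244, 0.12795943021774292), 63.86759567260742)
side block top 1217 [0.4018 0.3515 0.0849] ((0.4016164541244507, 0.343932181596756), (0.03235751390457153, 0.13009239733219147), 16.227466583251953)
top f 494.05821324609036 bench z -3.1778092194408107e-06
top block top 467 [ 0.4519 -0.0442  0.0853] ((0.4517466425895691, -0.04415018856525421), (0.125633105635643, 0.030003244057297707), 82.47908782958984)
top block top 473 [0.5492 0.1619 0.0852] ((0.5487768650054932, 0.16206878423690796), (0.030674632638692856, 0.12665711343288422), 64.1535415649414)
top block top 473 [0.4011 0.3447 0.0858] ((0.4010441303253174, 0.34494534134864807), (0.029854657128453255, 0.12799173593521118), 15.974215507507324)
plate 4206 [ 0.5884 -0.0765  0.0094] ((0.6099416613578796, -0.08000729978084564), (0.27
[... 1148 characters left out ...]
9, 0.009, 0.008, 0.009, 0.01, 0.024, 0.024, -0.001, -0.0]
0.68 [0.001, -0.0, 0.001, 0.072, 0.068, 0.07, 0.07, 0.071, 0.07, 0.07, 0.071, 0.07, 0.072, -0.0, -0.0]
0.71 [-0.001, -0.0, 0.001, 0.065, 0.029, 0.013, 0.01, 0.01, 0.01, 0.009, 0.01, 0.02, 0.024, -0.001, -0.0]
0.74 [0.001, 0.001, -0.001, 0.021, 0.023, 0.026, 0.028, 0.038, 0.051, 0.07, 0.067, 0.073, 0.078, 0.002, -0.001]
0.77 [0.003, 0.004, 0.003, 0.078, 0.086, 0.083, 0.084, 0.084, 0.085, 0.084, 0.7, 0.083, 0.084, 0.699, 0.005]
0.8 [0.656, 0.656, 0.656, 0.657, 0.658, 0.91, 0.911, 0.91, 0.91, 0.91, 0.91, 0.655, 0.91, 0.91, 0.91]
0.83 [0.654, 0.654, 0.654, 0.654, 0.654, 0.654, 0.654, 0.654, 0.654, 0.654, 0.654, 0.654, 0.654, 0.654, 0.654]
```

View pics/crop.png

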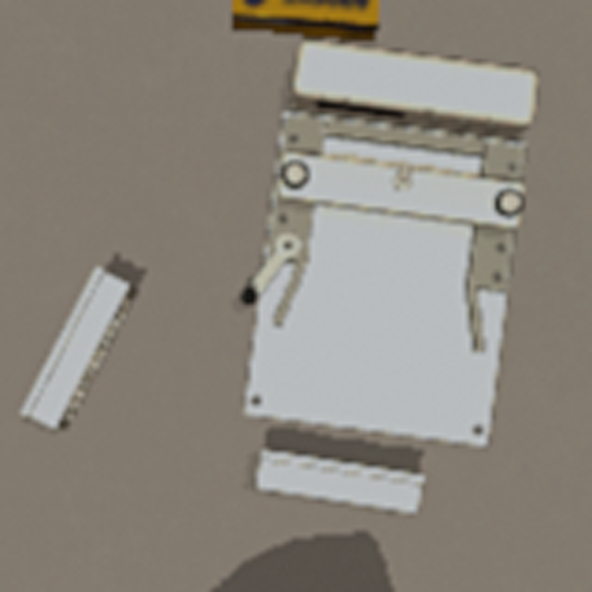

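The crop confirms it: the target block is at crop (340,480), parallel to the front edge of the plate and shifted about 19 mm left of the channel axis. The decoy stands at (75,345), and the latch is open with its knob at (249,295). The dispenser is at about (0.491,-0.0675) with yaw -6.2°. The block is at (0.452,-0.044) with yaw -7.5°.

```bash
python3 - <<'E'
from h import *
s=r.read_state(); print(s['tool_pos'],s['tool_rot'],s['wrist_force'],s['clock']); print(r.calibration('wrist'))
E
```

```text
[ 0.26333759 -0.62150301  0.24830683] [-3.14153670e+00  6.18891947e-06  4.00814128e-01] [-0.22812929  0.77161449  0.46957758] 1.25
{'fx': 335.8207812883113, 'fy': 335.8207812883113, 'cx': 319.1160706558686, 'cy': 236.46239835607727, 'mount': array([[ 5.20814295e-04, -9.47291446e-01, -3.20372666e-01,
         8.14769135e-02],
       [ 9.99999862e-01,  5.13516854e-04,  1.07262897e-04,
         7.28438221e-04],
       [ 6.29075386e-05, -3.20372678e-01,  9.47291583e-01,
        -1.26397467e-01],
       [ 0.00000000e+00,  0.00000000e+00,  0.00000000e+00,
         1.00000000e+00]])}
```

Emit:
move_arm --pt "0.0126 0.0385 0 4" --pt "0.0126 0.0385 0 4" --pt "0.0126 0.0385 0 4" --pt "0.0126 0.0385 0 4" --pt "0.0126 0.0385 0 4" --grip 0.0854

```text
clock: 1.75
tool_pos: [0.3265, -0.4275, 0.2483]
tool_rot: [3.141, -0.0, 0.752]
wrist_force: [0.4, 0.2, 0.6]
finger_gap: 0.0852
gripper_force: 0.0
```

Emit:
move_arm --pt "0.0126 0.0385 0 4" --pt "0.0126 0.0385 0 4" --pt "0.0126 0.0385 0 4" --pt "0.0126 0.0385 0 4" --pt "0.0126 0.0385 0 4"

```text
clock: 2.25
tool_pos: [0.3895, -0.235, 0.2485]
tool_rot: [3.141, 0.0, 1.101]
wrist_force: [0.5, -0.8, 0.4]
finger_gap: 0.0855
gripper_force: 0.0
```

Emit:
move_arm --pt "0.0126 0.0385 0 4" --pt "0.0126 0.0385 0 4" --pt "0.0126 0.0385 0 4" --pt "0.0126 0.0385 0 4" --pt "0.0126 0.0385 0 3.5"

```text
clock: 2.75
tool_pos: [0.4525, -0.0423, 0.2486]
tool_rot: [3.141, 0.0, 1.442]
wrist_force: [1.2, -0.4, -0.2]
finger_gap: 0.0853
gripper_force: 0.0
```

```bash
cat >> h.py <<'E'
from scipy.spatial.transform import Rotation as Ro
def wcloud(s,d):
    c=r.calibration('wrist'); v,u=np.mgrid[:480,:640]
    P=np.stack([(u-c['cx'])/c['fx']*d,(v-c['cy'])/c['fy']*d,d,np.ones_like(d)],-1)
    T=np.eye(4); T[:3,:3]=Ro.from_euler('xyz',s['tool_rot']).as_matrix(); T[:3,3]=s['tool_pos']
    return (P@(T@c['mount']).T)[...,:3]
def disp(p,o=(.491,-.0675),a=-6.2):
    a=np.radians(a); q=np.array(p)[...,:2]-np.array(o); return np.stack([q[...,0]*np.cos(a)+q[...,1]*np.sin(a),-q[...,0]*np.sin(a)+q[...,1]*np.cos(a)],-1)
E
python3 - <<'E'
from h import *
np.set_printoptions(precision=4,suppress=True)
s=r.read_state(); im,d=r.read_camera('wrist'); cv2.imwrite('pics/w1.png',im); np.savez('w1.npz',im=im,d=d)
C=wcloud(s,d); x,y,z=C[...,0],C[...,1],C[...,2]
m=(np.hypot(x-.452,y+.044)<.09)&(z>.078)&(z<.095); p=C[m]; print(m.sum(),p.mean(0),cv2.minAreaRect(p[:,:2].astype(np.float32)))
v,u=np.nonzero(m); print(u.min(),u.max(),v.min(),v.max())
# plate front edge: points with z~.01
m=(z>.005)&(z<.015); 
for yy in np.arange(.02,-.17,-.02):
    k=m&(abs(y-yy)<.002)&(x>.46)&(x<.56); 
    if k.any(): print(round(yy,3),np.percentile(x[k],[0,2]))
E
```

```text
4525 [ 0.4509 -0.0423  0.0861] ((0.45025134086608887, -0.046588100492954254), (0.12787531316280365, 0.029989339411258698), 82.42742919921875)
301 335 150 288
0.02 [0.4999 0.501 ]
0.0 [0.4975 0.498 ]
-0.02 [0.4951 0.4962]
-0.04 [0.4933 0.4943]
-0.06 [0.4914 0.4924]
-0.08 [0.4888 0.4906]
-0.1 [0.4867 0.4876]
-0.12 [0.4847 0.4859]
-0.14 [0.4826 0.4839]
-0.16 [0.4807 0.4821]
```

View pics/w1.png

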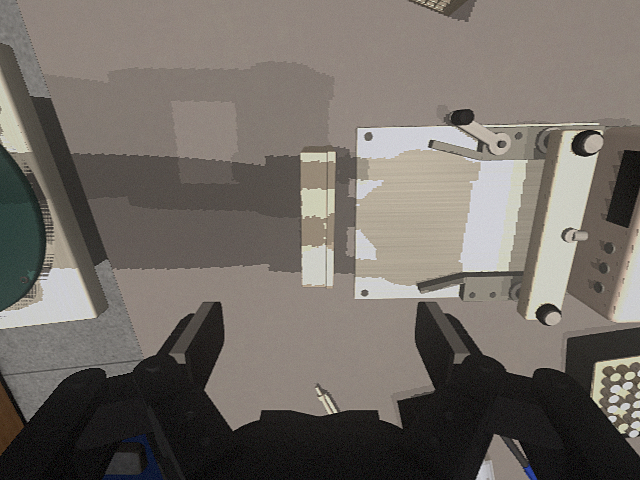

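The wrist view shows the block at (317,218), seen edge-on from above, with the channel to its right and the latch knob at (461,117). The block's top is at 86 mm as expected. I'll straddle it and grip.

Emit:
move_arm --pt "-0.002 -0.004 -0.036 0" --pt "0 0 -0.036 0" --pt "0 0 -0.036 0" --pt "0 0 -0.036 0" --pt "0 0 -0.03 0"

```text
clock: 3.3
tool_pos: [0.4498, -0.048, 0.0725]
tool_rot: [-3.141, -0.0, 1.439]
wrist_force: [0.8, -0.6, -0.8]
finger_gap: 0.086
gripper_force: 0.0
```

Emit:
move_arm --pt "0 0 0 0" --pt "0 0 0 0" --pt "0 0 0 0" --pt "0 0 0 0" --pt "0 0 0 0" --grip 0.025 --squeeze 30

```text
clock: 3.8
tool_pos: [0.4511, -0.0482, 0.0762]
tool_rot: [3.139, 0.0, 1.439]
wrist_force: [-1.4, 0.1, 7.5]
finger_gap: 0.0291
gripper_force: 33.4
```

Emit:
move_arm --pt "0 0 0 0" --pt "0 0 0 0" --pt "0 0 0 0" --pt "0 0 0 0" --pt "0 0 0 0"

```text
clock: 4.3
tool_pos: [0.4512, -0.0482, 0.0762]
tool_rot: [3.139, 0.0, 1.439]
wrist_force: [-1.3, 0.2, 8.3]
finger_gap: 0.0294
gripper_force: 33.4
```

Emit:
move_arm --pt "0 0 0.008 0" --pt "0.004 -0.01 0 0.7" --pt "0.006 -0.01 0 0.7" --pt "0.006 0 0 0" --pt "0 0 0 0"

```text
clock: 4.8
tool_pos: [0.4669, -0.068, 0.0828]
tool_rot: [3.141, -0.0, 1.463]
wrist_force: [-0.4, 0.5, -1.0]
finger_gap: 0.0298
gripper_force: 32.3
```

```bash
python3 - <<'E'
from h import *
np.set_printoptions(precision=4,suppress=True)
s=r.read_state(); print(s['tool_pos'],s['tool_rot'])
im,d=r.read_camera('wrist');C=wcloud(s,d); x,y,z=C[...,0],C[...,1],C[...,2]
for n,d in [('w',None),('top',1)]:
    if d: C=cloud('top',r.read_camera('top')[1]); x,y,z=C[...,0],C[...,1],C[...,2]
    q=disp(C)
    # plate lateral edges & guides inner edges
    for xx in (.02,.04,.06,.14,.155):
        m=(abs(q[...,0]-xx)<.006)&(z>.006)&(z<.03)&(abs(q[...,1])<.115); 
        if m.sum()>10: print(n,'plate x',xx,q[...,1][m].min(),q[...,1][m].max())
        m=(abs(q[...,0]-xx)<.006)&(z>.019)&(z<.03)&(abs(q[...,1])<.115)
        if m.sum()>4: l=q[...,1][m]; print('  guide inner', l[l<0].max() if (l<0).any() else None, l[l>0].min() if (l>0).any() else None)
    m=(z>.085)&(z<.1)&(abs(q[...,0]+.02)<.05)&(abs(q[...,1])<.1); p=C[m]
    if m.sum()>20: print(n,'block',p.mean(0),disp(p).min(0),disp(p).max(0))
E
```

```text
[ 0.4669 -0.068   0.0828] [ 3.1411 -0.0001  1.4628]
w plate x 0.02 -0.053797520507981304 0.09689990435520364
w plate x 0.04 -0.07279321427450762 0.09690006466310923
w plate x 0.06 -0.06758161554031737 0.09693658188156928
w plate x 0.14 -0.10088652220768002 0.0970204779976336
  guide inner -0.06711052199989062 0.06302390057135994
w plate x 0.155 -0.10037161753124706 0.09693565003062292
  guide inner -0.06680769479006905 None
w block [ 0.4688 -0.0497  0.0928] [-0.0526 -0.0461] [0.0044 0.0624]
top plate x 0.02 0.06586927239690502 0.09941862218495857
top plate x 0.04 -0.09930352160348817 0.11124798503633797
top plate x 0.06 -0.0993298747395479 0.09868000741798699
top plate x 0.14 -0.11014239066990088 0.1032343575444297
  guide inner -0.06486781788229032 0.0667683338614087
top plate x 0.155 -0.09953505907659738 0.09923495898486354
  guide inner -0.06681585003930973 0.03558374235114095
```

Emit:
move_arm --pt "0 0 -0.004 0" --pt "0 0 -0.003 0" --pt "0.002 0 0 0" --pt "0.002 0 0 0" --pt "0.002 -0.001 0 0"

```text
clock: 5.4
tool_pos: [0.4723, -0.0686, 0.0761]
tool_rot: [-3.141, -0.0, 1.464]
wrist_force: [-7.7, 4.9, 14.9]
finger_gap: 0.0294
gripper_force: 34.7
```

Emit:
move_arm --pt "0.001 0 0 0" --pt "0.001 0 0 0" --pt "0 0 0 0" --pt "0 0 0 0" --pt "0 0 0 0"

```text
clock: 5.9
tool_pos: [0.4742, -0.0689, 0.0761]
tool_rot: [-3.141, 0.0, 1.464]
wrist_force: [-7.3, 0.1, 12.0]
finger_gap: 0.0299
gripper_force: 34.5
```

Emit:
move_arm --pt "0.001 0 0.001 0" --pt "0.001 0 0 0" --pt "0.001 0 0 0" --pt "0 0 0 0" --pt "0 0 0 0"

```text
clock: 6.4
tool_pos: [0.4764, -0.0689, 0.0762]
tool_rot: [-3.139, 0.0, 1.464]
wrist_force: [-11.8, 0.4, 9.5]
finger_gap: 0.0296
gripper_force: 34.3
```

Emit:
move_arm --pt "0 0 0 0" --pt "0 0 0 0" --pt "0 0 0 0" --pt "0 0 0.02 0" --pt "0 0 0.04 0" --grip 0.0854

```text
clock: 6.9
tool_pos: [0.4761, -0.0687, 0.1343]
tool_rot: [-3.137, -0.0, 1.464]
wrist_force: [1.5, 0.3, 0.0]
finger_gap: 0.0854
gripper_force: 0.0
```

Emit:
move_arm --pt "0 0 0.04 0" --pt "-0.02 0.002 0 -8" --pt "-0.02 0.002 0 -8" --pt "-0.012 0.001 0 -8" --pt "0 0 0 -8" --grip 0.06

```text
clock: 7.4
tool_pos: [0.4245, -0.0639, 0.1765]
tool_rot: [3.141, -0.0, 0.899]
wrist_force: [0.2, -0.5, -1.2]
finger_gap: 0.0604
gripper_force: 0.0
```

Emit:
move_arm --pt "0 0 0 -8" --pt "0 0 0 -8" --pt "0 0 0 -8" --pt "0 0 0 -8" --pt "0 0 0 -8"

```text
clock: 7.9
tool_pos: [0.4254, -0.064, 0.1763]
tool_rot: [3.142, -0.0, 0.201]
wrist_force: [0.1, -0.2, -0.9]
finger_gap: 0.06
gripper_force: 0.0
```

Emit:
move_arm --pt "0 0 0 -8" --pt "0 0 0 -8" --pt "0 0 0 -2" --pt "0 0 0 0" --pt "0 0 0 0"

```text
clock: 8.4
tool_pos: [0.4254, -0.064, 0.1763]
tool_rot: [-3.142, -0.0, -0.106]
wrist_force: [-0.4, 0.5, 0.1]
finger_gap: 0.0602
gripper_force: 0.0
```

```bash
python3 - <<'E'
from h import *
np.set_printoptions(precision=4,suppress=True)
s=r.read_state(); print(s['tool_pos'],s['tool_rot'],s['wrist_force'],disp(s['tool_pos']),s['joints'])
im,d=r.read_camera('wrist'); cv2.imwrite('pics/w2.png',im); C=wcloud(s,d); q=disp(C); z=C[...,2]
m=(z>.078)&(z<.095)&(abs(q[...,0]+.015)<.04)&(abs(q[...,1])<.1); p=C[m]; print(m.sum())
if m.sum()>20: print('block',cv2.minAreaRect(disp(p).astype(np.float32)),p[:,2].mean())
im2,d=r.read_camera('side'); C=cloud('side',d); q=disp(C); z=C[...,2]
m=(z>.078)&(z<.095)&(abs(q[...,0]+.015)<.04)&(abs(q[...,1])<.1); p=C[m]; print(m.sum())
if m.sum()>20: print('block',cv2.minAreaRect(disp(p).astype(np.float32)),p[:,2].mean())
E
```

```text
[ 0.4254 -0.064   0.1763] [-3.1416 -0.0001 -0.1055] [-0.3575  0.5185  0.136 ] [-0.0656 -0.0036] [-0.2087 -0.4183  2.0332  0.      1.5266  1.4677]
9278
block ((-0.01631534844636917, -0.0017792284488677979), (0.128072127699852, 0.030436476692557335), 89.99860382080078) 0.08604059305431343
406
block ((-0.014264510944485664, 0.0007399022579193115), (0.13107211887836456, 0.02993292734026909), 89.9443588256836) 0.08606186254489101
```

View pics/w2.png

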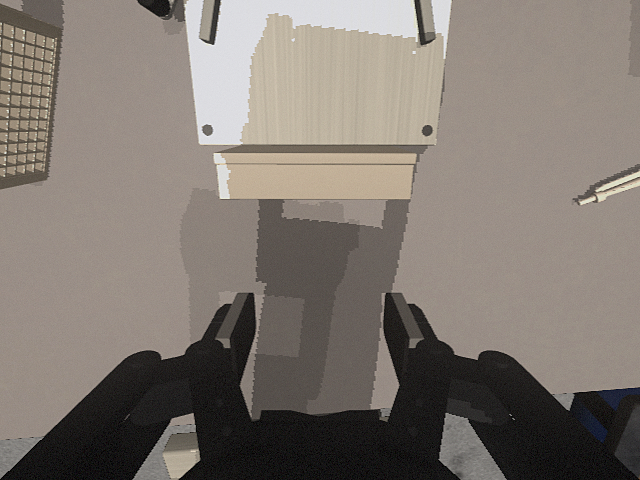

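The block at (315,178) stands centred and square against the step, with the plate screws at (207,130) and (427,130). Next: lower, then push its upper part to tip it.

Emit:
move_arm --pt "0 0.002 -0.035 0" --pt "0 0.001 -0.035 0" --pt "0 0 -0.028 0" --pt "0.008 -0.001 0 0" --pt "0.008 -0.001 0 0"

```text
clock: 9.0
tool_pos: [0.4423, -0.0632, 0.0793]
tool_rot: [3.142, -0.0, -0.107]
wrist_force: [0.6, 0.6, 1.0]
finger_gap: 0.0599
gripper_force: 0.0
```

Emit:
move_arm --pt "0.005 -0.0005 0 0" --pt "0.005 -0.0005 0 0" --pt "0.005 -0.0005 0 0" --pt "0.005 -0.0005 0 0" --pt "0.005 -0.0005 0 0"

```text
clock: 9.5
tool_pos: [0.4668, -0.0656, 0.0785]
tool_rot: [-3.142, -0.0, -0.107]
wrist_force: [-0.4, 0.1, 0.8]
finger_gap: 0.0603
gripper_force: 0.1
```

```bash
cat > look.py <<'E'
from h import *
import sys
np.set_printoptions(precision=4,suppress=True)
s=r.read_state(); print(s['clock'],s['tool_pos'],s['wrist_force'],disp(s['tool_pos']))
im,d=r.read_camera('side'); cv2.imwrite('pics/%s.png'%sys.argv[1],cv2.resize(im[180:330,220:420],None,fx=3,fy=3)); C=cloud('side',d); q=disp(C); z=C[...,2]
m=(z>.032)&(z<.047)&(q[...,0]>-.03)&(q[...,0]<.165)&(abs(q[...,1])<.09); p=C[m]; print(m.sum())
if m.sum()>20: print('block?',cv2.minAreaRect(disp(p).astype(np.float32)),p[:,2].mean())
E
python3 look.py s1
```

```text
9.5 [ 0.4668 -0.0656  0.0785] [-0.3867  0.0558  0.7706] [-0.0242 -0.0007]
148
block? ((0.0480915829539299, 0.06337592005729675), (0.20007047057151794, 0.07081282138824463), 28.51712989807129) 0.038146459165638746
```

View pics/s1.png

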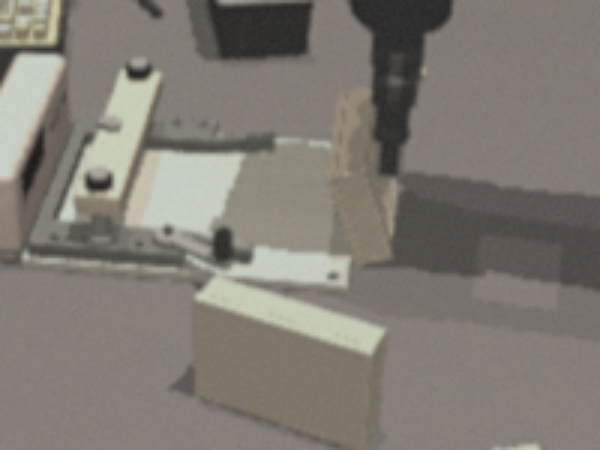

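The block at (365,190) in the crop is tilting forward over the step. I keep pushing.

Emit:
move_arm --pt "0.003 -0.0003 0 0" --pt "0.003 -0.0003 0 0" --pt "0.003 -0.0003 0 0" --pt "0.003 -0.0003 0 0" --pt "0.003 -0.0004 0 0"

```text
clock: 10.05
tool_pos: [0.4816, -0.0671, 0.0783]
tool_rot: [3.142, 0.0, -0.107]
wrist_force: [-0.7, 0.4, 0.7]
finger_gap: 0.06
gripper_force: 0.0
```

```bash
python3 look.py s2
```

```text
10.05 [ 0.4816 -0.0671  0.0783] [-0.7158  0.4216  0.7304] [-0.0094 -0.0007]
305
block? ((0.03485077619552612, 0.045771390199661255), (0.2244568169116974, 0.09704068303108215), 39.30592727661133) 0.03870879331604887
```

Emit:
move_arm --pt "0.005 -0.0005 0 0" --pt "0.005 -0.0005 0 0" --pt "0.005 -0.0005 0 0" --pt "0.005 -0.0005 0 0" --pt "0.005 -0.0005 0 0"

```text
clock: 10.6
tool_pos: [0.5068, -0.0696, 0.0783]
tool_rot: [-3.142, 0.0, -0.107]
wrist_force: [-0.0, -0.3, -0.4]
finger_gap: 0.06
gripper_force: 0.0
```

```bash
python3 look.py s3
```

```text
10.6 [ 0.5068 -0.0696  0.0783] [-0.028  -0.3061 -0.437 ] [ 0.016  -0.0004]
1054
block? ((0.06307774782180786, 0.012017816305160522), (0.17106512188911438, 0.1550232619047165), 0.2011433094739914) 0.03907933119617555
```

View pics/s3.png

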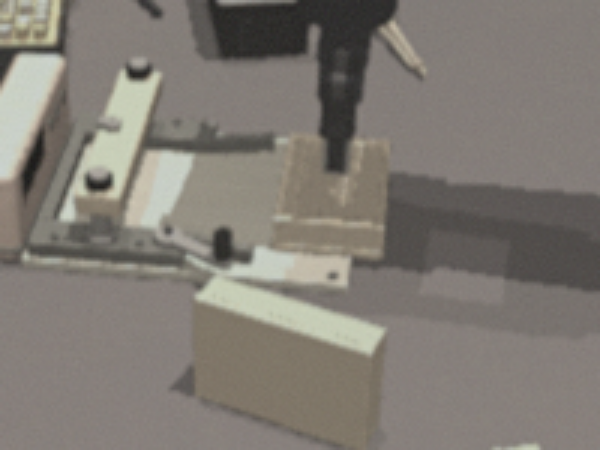

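The block now lies flat on the plate with its wells up, at crop (330,190). I go behind it and down.

Emit:
move_arm --pt "-0.02 0.002 0 0" --pt "-0.02 0.002 0 0" --pt "-0.018 0.002 0 0" --pt "0 0 -0.02 0" --pt "0 0 -0.023 0"

```text
clock: 11.15
tool_pos: [0.4487, -0.0637, 0.0358]
tool_rot: [3.141, -0.003, -0.107]
wrist_force: [1.0, -0.2, 0.9]
finger_gap: 0.0599
gripper_force: 0.0
```

```bash
cat > look2.py <<'E'
from h import *
np.set_printoptions(precision=4,suppress=True)
s=r.read_state(); print(s['clock'],s['tool_pos'],s['wrist_force'],disp(s['tool_pos']))
for n in ['wrist','top']:
    im,d=r.read_camera(n); C=wcloud(s,d) if n=='wrist' else cloud(n,d); q=disp(C); z=C[...,2]
    m=(z>.036)&(z<.044)&(q[...,0]>-.03)&(q[...,0]<.17)&(abs(q[...,1])<.078); p=C[m]; print(n,m.sum())
    if m.sum()>20:
        print(cv2.minAreaRect(disp(p).astype(np.float32)),p[:,2].mean())
        a=disp(p); print('rear edge at y=-.05,0,.05:',[np.percentile(a[abs(a[:,1]-y)<.008,0],1) if (abs(a[:,1]-y)<.008).any() else None for y in (-.05,0,.05)])
    cv2.imwrite('pics/l2_%s.png'%n,im)
E
python3 look2.py
```

```text
11.15 [ 0.4487 -0.0637  0.0358] [ 1.0382 -0.2346  0.9442] [-0.0424 -0.0008]
wrist 48071
((0.017481891438364983, -0.0016316846013069153), (0.08459698408842087, 0.1271769255399704), 0.05498483031988144) 0.03997170261259468
rear edge at y=-.05,0,.05: [np.float64(-0.023315565805656652), np.float64(-0.02368408764731744), np.float64(-0.02279212536312427)]
top 266
((0.033653099089860916, 0.0012633204460144043), (0.055366575717926025, 0.12579891085624695), 0.7211792469024658) 0.0396922726173564
rear edge at y=-.05,0,.05: [np.float64(0.008291742202246058), np.float64(0.012964589783704511), np.float64(0.021907653749120765)]
```

Emit:
move_arm --pt "0.01 -0.001 0 0" --pt "0.01 -0.001 0 0" --pt "0.01 -0.001 0 0" --pt "0.01 -0.001 0 0" --pt "0.01 -0.0014 0 0"

```text
clock: 11.75
tool_pos: [0.4995, -0.0691, 0.0356]
tool_rot: [3.142, -0.0, -0.107]
wrist_force: [-0.6, 0.6, 1.1]
finger_gap: 0.0597
gripper_force: 0.6
```

Emit:
move_arm --pt "0.01 -0.001 0 0" --pt "0.01 -0.001 0 0" --pt "0.01 -0.001 0 0" --pt "0.01 -0.001 0 0" --pt "0.01 -0.0014 0 0"

```text
clock: 12.25
tool_pos: [0.5492, -0.0745, 0.0352]
tool_rot: [-3.142, 0.0, -0.107]
wrist_force: [-0.8, 0.6, 0.0]
finger_gap: 0.0602
gripper_force: 0.7
```

```bash
python3 look2.py
```

```text
12.25 [ 0.5492 -0.0745  0.0352] [-0.7748  0.5607  0.0287] [ 0.0586 -0.0006]
wrist 47584
((0.1004796028137207, 0.0064759328961372375), (0.10721124708652496, 0.142924964427948), 0.07905185967683792) 0.0399491339770363
rear edge at y=-.05,0,.05: [np.float64(0.06537676371106055), np.float64(0.07090379189660398), np.float64(0.07129696750903676)]
top 135
((0.14656560122966766, 0.007611382752656937), (0.1384183168411255, 0.023198971524834633), 88.742431640625) 0.039832047124486375
rear edge at y=-.05,0,.05: [np.float64(0.1337387914209009), np.float64(0.1374368153662903), np.float64(0.14671484554851058)]
```

Emit:
move_arm --pt "0.01 -0.001 0 0" --pt "0.01 -0.001 0 0" --pt "0.01 -0.001 0 0" --pt "0.01 -0.001 0 0" --pt "0.01 -0.0014 0 0"

```text
clock: 12.85
tool_pos: [0.5992, -0.0799, 0.0353]
tool_rot: [-3.142, 0.0, -0.107]
wrist_force: [-1.5, 0.0, 0.4]
finger_gap: 0.0602
gripper_force: 0.6
```

Emit:
move_arm --pt "0.005 -0.0005 0 0" --pt "0.005 -0.0005 0 0" --pt "0.004 -0.0004 0 0" --pt "0.003 -0.0003 0 0" --pt "0.002 -0.0002 0 0"

```text
clock: 13.35
tool_pos: [0.6175, -0.0817, 0.0353]
tool_rot: [-3.142, 0.0, -0.107]
wrist_force: [-0.9, 1.0, -0.7]
finger_gap: 0.06
gripper_force: 0.3
```

```bash
python3 look2.py
```

```text
13.35 [ 0.6175 -0.0817  0.0353] [-0.937   0.9713 -0.6629] [ 0.1273 -0.0005]
wrist 11773
((0.13786949217319489, 0.006618127226829529), (0.04423946887254715, 0.14272867143154144), 0.09604570269584656) 0.03998281305217595
rear edge at y=-.05,0,.05: [np.float64(0.13350493567444108), np.float64(0.13909066440172327), np.float64(0.13896305425850536)]
top 0
```

Emit:
move_arm --pt "0.002 -0.0002 0 0" --pt "0.0015 -0.0002 0 0" --pt "0.001 -0.0001 0 0" --pt "0.001 -0.0001 0 0" --pt "0.001 -0.0001 0 0"

```text
clock: 13.95
tool_pos: [0.6239, -0.0824, 0.0353]
tool_rot: [-3.142, 0.0, -0.107]
wrist_force: [-1.6, -0.2, 1.0]
finger_gap: 0.06
gripper_force: 0.6
```

Emit:
move_arm --pt "0.001 -0.0001 0 0" --pt "0.001 -0.0001 0 0" --pt "0 0 0 0" --pt "0 0 0 0" --pt "0 0 0 0"

```text
clock: 14.45
tool_pos: [0.6256, -0.0826, 0.0353]
tool_rot: [-3.142, 0.0, -0.107]
wrist_force: [-6.4, 1.0, 2.9]
finger_gap: 0.06
gripper_force: 2.6
```

Emit:
move_arm --pt "0.001 -0.0001 0 0" --pt "0.001 -0.0001 0 0" --pt "0 0 0 0" --pt "0 0 0 0" --pt "0 0 0 0"

```text
clock: 14.95
tool_pos: [0.6258, -0.0826, 0.0352]
tool_rot: [-3.142, 0.005, -0.107]
wrist_force: [-26.4, 3.7, 15.9]
finger_gap: 0.0599
gripper_force: 13.3
```

It is hard against the stop: 26 N and no more travel. I back off, rise and look at the block and the latch.

Emit:
move_arm --pt "-0.005 0.0005 0 0" --pt "-0.015 0.0015 0 0" --pt "-0.03 0.003 0.01 0" --pt "-0.04 0.004 0.03 0" --pt "-0.03 0.003 0.04 0" --grip 0

```text
clock: 15.45
tool_pos: [0.5056, -0.0705, 0.114]
tool_rot: [-3.141, 0.003, -0.107]
wrist_force: [0.9, -0.8, 1.0]
finger_gap: -0.0002
gripper_force: 0.0
```

Emit:
move_arm --pt "0 0 0.04 0" --pt "0 0 0.03 0" --pt "0 0 0 0" --pt "0 0 0 0" --pt "0 0 0 0"

```text
clock: 15.95
tool_pos: [0.5078, -0.0708, 0.1838]
tool_rot: [-3.141, 0.001, -0.107]
wrist_force: [-0.4, -0.3, 0.4]
finger_gap: -0.0
gripper_force: 0.0
```

```bash
python3 - <<'E'
from h import *
np.set_printoptions(precision=4,suppress=True)
s=r.read_state(); print(s['clock'],s['tool_pos'],s['tool_rot'])
for n in ['wrist','side']:
    im,d=r.read_camera(n); C=wcloud(s,d) if n=='wrist' else cloud(n,d); q=disp(C); z=C[...,2]
    cv2.imwrite('pics/h_%s.png'%n,im)
    m=(z>.036)&(z<.044)&(abs(q[...,0]-.15)<.02)&(abs(q[...,1])<.07); a=q[m]
    print(n,'rear',[np.percentile(a[abs(a[:,1]-y)<.008,0],2) if (abs(a[:,1]-y)<.008).any() else None for y in (-.05,0,.05)])
    m=(z>.045)&(z<.062)&(abs(q[...,0]-.11)<.06)&(q[...,1]>.07)&(q[...,1]<.18)
    if m.any(): print('knob top',m.sum(),q[m].mean(0),q[m].min(0),q[m].max(0),np.percentile(z[m],95))
    m=(z>.027)&(z<.036)&(abs(q[...,0]-.11)<.06)&(q[...,1]>.07)&(q[...,1]<.18)
    if m.any(): print('bar',m.sum(),q[m].min(0),q[m].max(0), C[m].mean(0))
    for t in ['latch_knob','latch_pivot']:
        for k in r.landmark_of(t,n)[:2]:
            u,v=np.int32(k['pixel']); print(t,k['p'],k['pixel'],q[v,u],z[v,u])
E
```

```text
15.95 [ 0.5078 -0.0708  0.1838] [-3.1414  0.0013 -0.1071]
wrist rear [np.float64(0.14678678767883457), np.float64(0.1466877453024588), np.float64(0.146712867012798)]
knob top 386 [0.0928 0.1028] [0.0858 0.0973] [0.0992 0.111 ] 0.057100942008498815
bar 1524 [0.0808 0.07  ] [0.1594 0.1064] [0.6222 0.0055 0.032 ]
latch_knob 0.59 [173.2, 129.8] [0.0945 0.1026] 0.05670016309212389
latch_pivot 0.87 [206.7, 67.7] [0.1372 0.08  ] 0.038774726211468435
side rear [np.float64(0.14925236038678), np.float64(0.14869725187496188), np.float64(0.14841480906099622)]
knob top 45 [0.0939 0.1085] [0.0876 0.097 ] [0.1009 0.1151] 0.058001807851981016
bar 145 [0.0891 0.0721] [0.1687 0.113 ] [0.6245 0.0117 0.0316]
latch_knob 0.78 [292.7, 260.1] [0.0981 0.1114] 0.05096735520397374
latch_pivot 0.76 [274.7, 253.1] [0.1487 0.0509] 0.0229901380919378
```

View pics/h_wrist.png

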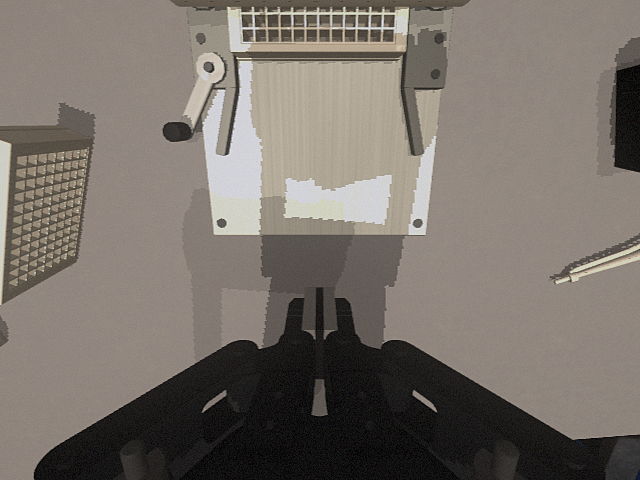

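The block is home: its rear face reads x=146.8 mm all across, at image (320,55). The knob is at (177,130), which is disp (93.5,104), 51 mm from the pivot, so the latch is at about 0.33 rad. I'll grip the knob gently and carry it round.

Emit:
move_arm --pt "0.018 0.02 -0.01 0" --pt "0.018 0.02 -0.01 0" --pt "0.018 0.02 -0.01 0" --pt "0.018 0.02 -0.01 0" --pt "0.0154 0.0166 -0.01 0" --grip 0.05

```text
clock: 16.75
tool_pos: [0.5961, 0.0269, 0.1344]
tool_rot: [-3.142, 0.0, -0.107]
wrist_force: [-0.0, -0.5, 0.6]
finger_gap: 0.05
gripper_force: 0.0
```

```bash
python3 - <<'E'
from h import *
a=np.radians(-6.2)
ph=np.radians(np.linspace(153.9,270,21)); q=np.stack([139+52*np.cos(ph),82+52*np.sin(ph)],1)/1000
W=np.array([.491,-.0675])+q@np.array([[np.cos(a),np.sin(a)],[-np.sin(a),np.cos(a)]])
print(np.round(W[[0,-1]],4)); print(np.round(np.diff(W,axis=0),4).tolist())
s=r.read_state(); print(s['tool_pos'])
im,d=r.read_camera('top'); q=disp(cloud('top',d)); 
im,d=r.read_camera('wrist'); C=wcloud(s,d); z=C[...,2]
m=(z>.045)&(z<.062)&(np.hypot(C[...,0]-.595,C[...,1]-.026)<.03); print(m.sum(),C[m].mean(0) if m.any() else 0, C[m].min(0),C[m].max(0))
E
```

```text
[[ 0.5941  0.0268]
 [ 0.6324 -0.0527]]
[[-0.0026, -0.0046], [-0.0021, -0.0048], [-0.0016, -0.005], [-0.0011, -0.0052], [-0.0006, -0.0052], [-0.0, -0.0053], [0.0005, -0.0052], [0.001, -0.0052], [0.0015, -0.005], [0.002, -0.0049], [0.0025, -0.0046], [0.003, -0.0043], [0.0034, -0.004], [0.0038, -0.0037], [0.0041, -0.0033], [0.0045, -0.0028], [0.0047, -0.0024], [0.0049, -0.0019], [0.0051, -0.0014], [0.0052, -0.0008]]
[0.59614204 0.02687821 0.13435362]
435 [0.59570734 0.02452771 0.05611544] [0.58779977 0.01778233 0.04506612] [0.6011352  0.03153561 0.05974228]
```

Emit:
move_arm --pt "-0.001 -0.0015 -0.02 0" --pt "0 0 -0.02 0" --pt "0 0 -0.018 0" --pt "0 0 -0.01 0" --pt "0 0 -0.004 0"

```text
clock: 17.35
tool_pos: [0.594, 0.024, 0.0624]
tool_rot: [3.141, 0.001, -0.107]
wrist_force: [-0.6, 0.2, 0.2]
finger_gap: 0.0504
gripper_force: 0.0
```

Emit:
move_arm --pt "0 0 0 0" --pt "0 0 0 0" --pt "0 0 0 0" --pt "0 0 0 0" --pt "0 0 0 0" --grip 0.01 --squeeze 25

```text
clock: 17.85
tool_pos: [0.5948, 0.0243, 0.064]
tool_rot: [-3.141, -0.001, -0.107]
wrist_force: [-2.6, -0.4, 6.2]
finger_gap: 0.0123
gripper_force: 24.6
```

Emit:
move_arm --pt "-0.0026 -0.0046 0 0" --pt "-0.0021 -0.0048 0 0" --pt "-0.0016 -0.005 0 0" --pt "-0.0011 -0.0052 0 0" --pt "-0.0006 -0.0052 0 0"

```text
clock: 18.35
tool_pos: [0.586, -0.0005, 0.0636]
tool_rot: [-3.141, 0.001, -0.107]
wrist_force: [-6.2, 5.3, 7.9]
finger_gap: 0.0122
gripper_force: 25.6
```

Emit:
move_arm --pt "0 -0.0053 0 0" --pt "0.0005 -0.0052 0 0" --pt "0.001 -0.0052 0 0" --pt "0.0015 -0.005 0 0" --pt "0.002 -0.0049 0 0"

```text
clock: 18.85
tool_pos: [0.592, -0.0263, 0.0635]
tool_rot: [-3.141, -0.001, -0.107]
wrist_force: [4.3, 5.8, 2.3]
finger_gap: 0.0124
gripper_force: 25.4
```

Emit:
move_arm --pt "0.0025 -0.0046 0 0" --pt "0.003 -0.0043 0 0" --pt "0.0034 -0.004 0 0" --pt "0.0038 -0.0037 0 0" --pt "0.0041 -0.0033 0 0"

```text
clock: 19.35
tool_pos: [0.6083, -0.0463, 0.0633]
tool_rot: [-3.142, 0.0, -0.107]
wrist_force: [-1.1, 1.1, 5.8]
finger_gap: 0.0118
gripper_force: 25.9
```

Emit:
move_arm --pt "0.0045 -0.0028 0 0" --pt "0.0047 -0.0024 0 0" --pt "0.0049 -0.0019 0 0" --pt "0.0051 -0.0014 0 0" --pt "0.0052 -0.0008 0 0"

```text
clock: 19.85
tool_pos: [0.6319, -0.0546, 0.0629]
tool_rot: [-3.14, 0.003, -0.107]
wrist_force: [-27.6, 11.9, 13.1]
finger_gap: 0.0122
gripper_force: 26.8
```

```bash
python3 - <<'E'
from h import *
s=r.read_state(); print(disp(s['tool_pos']),s['wrist_force'])
E
```

```text
[0.13872124 0.02802293] [-27.58907655  11.92447949  13.14166866]
```

Emit:
move_arm --pt "0 0 0 0" --pt "0 0 0 0" --pt "0 0 0 0" --pt "0 0 0.015 0" --pt "0 0 0.03 0" --grip 0.045

```text
clock: 20.35
tool_pos: [0.6315, -0.0554, 0.1072]
tool_rot: [3.142, 0.004, -0.107]
wrist_force: [0.6, -0.5, 0.1]
finger_gap: 0.0452
gripper_force: 0.0
```

Emit:
move_arm --pt "0 0 0.04 0" --pt "-0.03 0 0.03 0" --pt "-0.04 -0.01 0.02 0" --pt "-0.04 -0.01 0 0" --pt "-0.02 0 0 0"

```text
clock: 20.85
tool_pos: [0.5006, -0.0761, 0.2002]
tool_rot: [3.141, -0.002, -0.108]
wrist_force: [-0.3, -0.6, -0.7]
finger_gap: 0.0452
gripper_force: 0.0
```

```bash
python3 - <<'E'
from h import *
np.set_printoptions(precision=4,suppress=True)
s=r.read_state(); print(s['clock'],s['tool_pos'],s['wrist_force'])
for n in ['wrist','top','side']:
    im,d=r.read_camera(n); C=wcloud(s,d) if n=='wrist' else cloud(n,d); q=disp(C); z=C[...,2]
    if n=='wrist': cv2.imwrite('pics/fin.png',im)
    m=(z>.036)&(z<.044)&(q[...,0]>.13)&(q[...,0]<.17)&(abs(q[...,1])<.065); a=q[m]
    print(n,'rear',[np.percentile(a[abs(a[:,1]-y)<.008,0],2) if (abs(a[:,1]-y)<.008).any() else None for y in (-.05,0,.05)])
    m=(z>.048)&(z<.062)&(q[...,0]>.1)&(q[...,0]<.16)&(abs(q[...,1]-.03)<.025)
    if m.any(): print('knob',m.sum(),q[m].mean(0),q[m].min(0),q[m].max(0))
    for t in ['tip_box','petri_dish','bench_timer']:
        if n=='top': print(t,[ (round(k['p'],2),np.round(k['pixel'],1)) for k in r.landmark_of(t,n)[:1]])
E
```

```text
20.85 [ 0.5006 -0.0761  0.2002] [-0.3259 -0.5783 -0.7324]
wrist rear [np.float64(0.14672781160783177), np.float64(0.14675620377941606), np.float64(0.14679919150621776)]
knob 345 [0.1365 0.0266] [0.1301 0.0203] [0.1438 0.0336]
top rear [np.float64(0.1481223313408839), np.float64(0.1484742484519883), np.float64(0.13897558200786553)]
knob 19 [0.1393 0.0308] [0.1332 0.0253] [0.1504 0.0391]
tip_box [(0.9, array([448.7, 227.9]))]
petri_dish [(0.7, array([187.3, 229.5]))]
bench_timer [(0.55, array([199.6, 188.4]))]
side rear [np.float64(0.1488519639191093), np.float64(0.14950364692476142), np.float64(0.14899797695553457)]
knob 33 [0.1383 0.0317] [0.1322 0.0244] [0.1442 0.039 ]
```

View pics/fin.png

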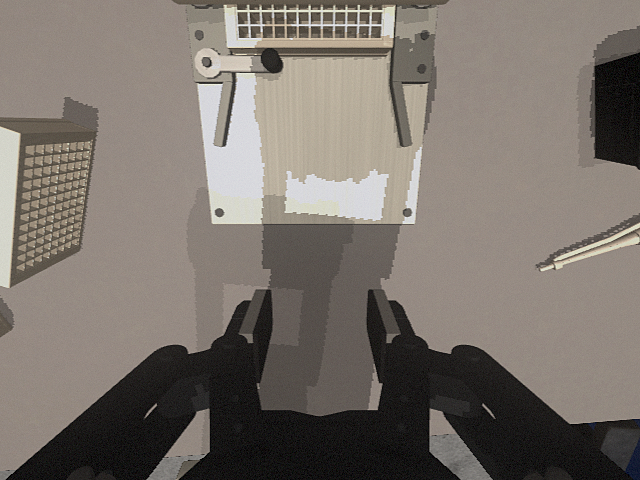

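The block is home and the latch looks straight across (pivot (207,62), knob (271,60)). A light nudge from behind with closed fingers will make sure it is fully on its stop.

Emit:
move_arm --pt "0.031 0.009 -0.02 0" --pt "0.031 0.009 -0.04 0" --pt "0.031 0.0096 -0.04 0" --pt "0 0 -0.03 0" --pt "0 0 -0.012 0" --grip 0

```text
clock: 21.65
tool_pos: [0.5933, -0.0476, 0.0543]
tool_rot: [-3.141, 0.006, -0.106]
wrist_force: [-1.2, -0.7, 0.0]
finger_gap: 0.0005
gripper_force: 0.0
```

Emit:
move_arm --pt "0.006 -0.0006 0 0" --pt "0.006 -0.0006 0 0" --pt "0.005 -0.0005 0 0" --pt "0.002 -0.0002 0 0" --pt "0 0 0 0"

```text
clock: 22.15
tool_pos: [0.6134, -0.0503, 0.0594]
tool_rot: [3.142, -0.001, -0.107]
wrist_force: [-1.7, -0.1, 0.1]
finger_gap: -0.0001
gripper_force: 0.0
```

Emit:
move_arm --pt "0.001 -0.0001 0 0" --pt "0.001 -0.0001 0 0" --pt "0.001 -0.0001 0 0" --pt "0 0 0 0" --pt "0 0 0 0"

```text
clock: 22.65
tool_pos: [0.6148, -0.0505, 0.0585]
tool_rot: [3.141, 0.003, -0.107]
wrist_force: [-11.9, -1.2, 6.9]
finger_gap: -0.0001
gripper_force: 6.3
```

It stalls at 12 N with the knob centre at x≈139 mm, the closed position. I retreat and hand in.

Emit:
move_arm --pt "-0.01 0.001 0 0" --pt "-0.02 0.002 0.01 0" --pt "-0.02 0.002 0.03 0" --pt "-0.02 0 0.04 0" --pt "-0.02 0 0.04 0"

```text
clock: 23.15
tool_pos: [0.5244, -0.0452, 0.1793]
tool_rot: [-3.141, 0.0, -0.107]
wrist_force: [-0.1, 0.1, 0.7]
finger_gap: 0.0001
gripper_force: 0.0
```

```bash
python3 - <<'E'
from h import *
np.set_printoptions(precision=4,suppress=True)
s=r.read_state(); im,d=r.read_camera('wrist'); C=wcloud(s,d); q=disp(C); z=C[...,2]
m=(z>.048)&(z<.062)&(q[...,0]>.1)&(q[...,0]<.16)&(abs(q[...,1]-.03)<.025); print('knob',m.sum(),q[m].mean(0),s['tool_pos'])
print(r.close_job())
E
```

```text
knob 354 [0.1376 0.0271] [ 0.5244 -0.0452  0.1793]
the job is handed in; nothing more can be done
None
```

The job is handed in at about 23 s: the block lies wells up and fully home against the end stop, the latch is fully across behind it, and the gripper is clear of everything; I saw no sign of contact with the manifold or of other items having moved.

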